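# Pump a brake lever and hold it on its stop

### The arm

A 6-joint arm with a two-finger parallel gripper is mounted at the origin on the work surface; the furniture and walls round the work are solid. World frame = base frame: x ahead of the robot, y to its left, z up, the work surface at z = 0. Lengths are in m, angles in rad, forces in N, time in s.
With the tool pointing down it reaches from about 0.375 to 0.9 m from the base axis. Payload 3.1 kg.
Tool frame: the origin (TCP) lies between the finger pads; the fingertips stand manip.finger_overhang ahead of it and the grasp point (between the pads) lies 5 mm behind it (manip.finger_overhang is the distance from the TCP to the fingertips, in m); z points along the fingers, y is the line along which they close (so a half turn about z gives the same grasp; the last joint's range is limited). The gripper opens to 85 mm and grips with 20 to 120 N. Pads are 22 mm wide; open, the fingers measure 114 mm over their backs; the gripper's body (76 mm by 85 mm) begins 54 mm behind the grasp point. The pads swing forward as they close: fully open they stand 13 mm farther back than shut.
Start: joints at [-1.399, 0.527, 1.433, -0, 1.181, -0.178], TCP at [0.214, -0.587, 0.245] pointing down, gripper open.
Joint ranges: [-3.08, 3.08], [-0.75, 2.2], [0.22, 2.44], [-1.43, 4.57], [0, 2.65], [-2.85, 2.85]. Speed limits (rad/s): [2.79, 2.79, 3.14, 3.14, 3.14, 3.14].

### API

Orientations are given as a unit quaternion [x, y, z, w].
In Python, from station import manip gives the robot as it stands.
- The arm moves only by the tool drive_tool, never from a script. Its argument "plan" is a list of rows, each a list of 7 numbers: the shift along the tool's x, y, z in m, then the turn, a rotation vector about the tool's x, y, z in degrees, then the opening, from -1 (shut) to 1 (fully open). In form: [[x, y, z, wx, wy, wz, gripper], ...]. A call has 1 to 10 rows; each row shifts and turns the commanded pose from where the row before left it, along the tool's axes as they then stand; what a row does not reach is not made up. A row lasts 1/10 s, in which the tool goes at most 50 mm and 8.59 degrees, less where a joint would pass 70% of its speed; a pose out of reach is approached as far as the arm can. A call is refused whole if a number of a shift passes 0.05 or a number of a turn 8.59, either way. A call with a gripper value outside its range is refused whole. The fingers move at their own pace and stop on an object; "newtons" is the grip in N (left out, the last holds). Time passes only in rows, so rows that do not move let the fingers close. It gives the time, the measured TCP pose, the force, the opening and the grip force at its end, in the units of the state.
- manip.sense(): the state, without advancing time (a new reading comes with each control period).
- manip.snapshot(name): name is "scene" or "side" or "wrist"; returns a dict with "image" (400x640x3 uint8, red, green, blue), "z_map" (400x640 float32, m along the optical axis (not along the pixel's ray), 0 where there is no reading), "fov_y" (degrees; the focal length in pixels is half the picture's height over the tangent of half this angle, whatever the lens; pixels are square), "cx", "cy" (the principal point, pixels), "k1" (the pictures are not rectified: a ray, as slopes to the right and down, at radius r is drawn at 1 + k1 r^2 times it, then the intrinsics apply), "extrinsics" (4x4, takes a point from camera to world coordinates); the wrist camera has in their place "mount" (4x4, takes a point from camera to tool coordinates, whose origin is the TCP and whose axes are the flange's). Camera axes: x right, y up, looking along -z (the intrinsics and any distortion apply to the point x, -y, -z); pixel columns grow to the right and rows downward; lengths in m; the calibration is good to about 2 mm. A picture is of the moment at which its call begins: read the wrist's pose just before it.
- manip.sign_off(): hands the job in; it is judged then, once.
The state is a dict: "t": time; "q": joint angles; "qd": joint speeds; "tau": joint torques, N m; "tcp_pos": TCP position; "tool_rot": TCP orientation; "force": force on the tool from outside, world axes, zero at the start; "ft_torque": the same for the moment, N m; "finger_gap": opening from 0.0 (shut) to 1.0 (fully open); "gripper_force": force on a finger pad.
Only numpy, scipy, OpenCV 4.12 (cv2) and the standard library are available. Lean on these libraries where they do the work, as an engineer would, in place of code of your own. Each camera call takes 0.05 s, during which the arm holds its last target. There are 200 camera calls.

### The job

Test the brake lever on the handlebar stand: with the outside of the fingers push the lever in towards the rubber grip until it comes up firmly against its stop screw, still short of the grip, let it spring all the way out again, then push it in to the stop a second time and finish holding it there with a steady, firm push. Push only on the lever's outer side: do not grasp it, reach between lever and grip, touch the grip or force the lever hard, and leave the bottle, jar and tape where they stand.

Things in the scene. Friction and masses are not known exactly. Their poses are not given: they have to be found in the camera images.
- bar_stand: Fixed stand: grey foot 110x90x12 mm, post, blue clamp (46x36, top at 149 mm) holding a level bar (22 mm tube, axis 130 mm up) along own y from +45 to -290 mm. Origin: centre of foot's underside, z up. Lever perch at y = -90, stop collar (30 mm thick) at y = -135. Lever on the -x side, facing the robot. Yawed up to 0.25 rad.
- bar_grip: Black ribbed rubber grip on the bar, 32 mm thick (flange 37 mm), from stand y = -147 to -288 mm, axis 130 mm above the bench. Origin coincides with that of the stand.
- lever_swing (a joint): Lever angle, rad: 0 = fully out (rest), grows as pressed to the grip. Upright pivot at stand x = -32, y = -90 mm. Springs back to 0 by itself: about 1.3 N at lever_press to start it, 2.5 to 3.5 N just before the stop. The screw stops it hard somewhere in 0.18 to 0.32 rad (varies), tip then some 22 to 38 mm short of the grip.
- brake_lever: Aluminium blade with ball end: 16 mm high, 10 mm thick with inner strip, 139 mm from pivot to end, 130 mm above the bench. Origin on the pivot axis at mid height. Own -y runs to the free end, own +x is the push direction; outer face x = -5 mm; black strip on bar side (not to be touched). At rest turned -0.4 rad about z from the stand, free end away from the grip.
- lever_press (a point): Good point to push on: on the lever's outer face, 100 mm from the pivot, mid height (130 mm above the bench). Moves with the lever; own +x points into the lever along the push, own -y to the free end.
- stop_screw: Brass stop screw, 8 mm thick, sticking out of the collar towards the lever, 130 mm above the bench. Origin at its tip; own +x runs back into the collar. The lever meets the tip 45 mm from the pivot.
- flux_bottle: Loose brown bottle with black cap, 47 mm thick, 116 mm tall; origin under its centre. Leave alone.
- tape: Loose roll of masking tape lying flat, 100 mm across, 25 mm high; origin under its centre. Leave alone.
- rivet_jar: Loose clear jar with red lid, 52 mm across, 76 mm tall; origin under its centre. Leave alone.

How it is judged:
On the way, in this order (a step that is already met when the one before it is completed fails the run):
1. the fingers press the lever in against its stop screw (contact force between the fingers and brake_lever above 3 N and contact force between brake_lever and stop_screw above 5 N), for 0.2 s.
2. the lever has sprung all the way out again (value of joint lever_swing below 0.03 rad), for 0.2 s.
3. the fingers press the lever against its stop screw a second time (all of step 1), for 0.3 s.
At the end, for the whole second after the job is handed in: The fingers hold the lever still against its stop screw: push on the blade between 3 and 30 N, lever on the screw with more than 5 N, lever in by more than 0.15 rad and at rest (under 0.05 rad/s); bottle, tape and jar within 15 mm of where they stood (all of step 3 and contact force between the fingers and brake_lever below 30 N and value of joint lever_swing above 0.15 rad and velocity of joint lever_swing between -0.05 and 0.05 rad/s and distance of each of flux_bottle, tape, rivet_jar from where it was at the start of the episode below 0.015 m); the arm keeps its last pose, push and grip.
It fails at once if the lever is forced (more than 40 N) (contact force between the fingers and brake_lever above 40 N).
It fails at once if the rubber grip is touched (contact force between any of the arm, the fingers and bar_grip above 1 N).
It fails at once if the lever's inner side is touched or the lever is grasped (contact force between the fingers and lever_inner above 1 N).
It fails at once if bottle, tape or jar is moved more than 15 mm or lifted (distance of any of flux_bottle, tape, rivet_jar from where it was at the start of the episode above 0.015 m).
It also fails if it takes over 58 s, if anything falls off the work surface, if the arm or the gripper's body presses on something with over 40 N, if the wrist force passes 120 N, or if a joint passes its speed limit or range.

## Working session

There is one attempt and no reset: what is moved stays moved. The work goes in short steps, Python scripts to look and compute and a tool call to move; the robot and the scene stay as the last step left them, time stands still between calls to the robot, and variables do not carry over. Pictures are saved under pics/ and viewed, at most 10 in all, crops included, and the job is handed in when it is done.

Besides the shell and the picture viewer there is one more tool, called after "Call:" as name(argument=value, ...), one argument or row to a line, values as JSON. drive_tool: Moves the arm, as the interface text tells. Its arguments: {"type":"object","properties":{"plan":{"type":"array"},"newtons":{"type":"number"}},"required":["plan"]}

```bash
mkdir -p pics; cat > h.py <<'E'
from station import manip
import numpy as np, cv2
def snap(n):
    s=manip.sense(); d=manip.snapshot(n)
    if 'extrinsics' in d: T=np.array(d['extrinsics'])
    else:
        from scipy.spatial.transform import Rotation as R
        W=np.eye(4); W[:3,:3]=R.from_quat(s['tool_rot']).as_matrix(); W[:3,3]=s['tcp_pos']; T=W@np.array(d['mount'])
    return d,T
def cloud(d,T):
    f=200/np.tan(np.radians(d['fov_y'])/2)
    v,u=np.mgrid[0:400,0:640].astype(float)
    xd=(u-d['cx'])/f; yd=(v-d['cy'])/f
    x,y=xd.copy(),yd.copy()
    for _ in range(10):
        k=1+d['k1']*(x*x+y*y); x=xd/k; y=yd/k
    z=d['z_map']; P=np.stack([x*z,-y*z,-z,np.ones_like(z)],-1)@T.T
    P=P[...,:3]; P[z<=0]=np.nan
    return P
E
python3 - <<'E'
from h import *
s=manip.sense(); print({k:np.round(v,3) for k,v in s.items()}, manip.finger_overhang)
for n in('scene','side'):
    d,T=snap(n); cv2.imwrite(f'pics/{n}.png',d['image'][...,::-1]); np.save(n,cloud(d,T)); print(n,np.round(T,3).tolist(),d['fov_y'],d['k1'])
E
```

```text
{'t': np.float64(0.0), 'q': array([-1.4  ,  0.528,  1.434,  0.   ,  1.181, -0.178]), 'qd': array([ 0.001,  0.002,  0.002, -0.   ,  0.   , -0.001]), 'tau': array([-1.0000e-03, -4.4235e+01, -1.7803e+01, -0.0000e+00,  8.0000e-03,
        0.0000e+00]), 'tcp_pos': array([ 0.214, -0.586,  0.244]), 'tool_rot': array([ 0.985,  0.174,  0.   , -0.001]), 'force': array([-0.73 , -0.187, -0.555]), 'ft_torque': array([ 0.013, -0.022, -0.035]), 'gripper_force': np.float64(0.0), 'finger_gap': np.float64(1.001)} 0.014
scene [[0.575, 0.405, -0.711, -0.081], [-0.818, 0.276, -0.504, -0.756], [-0.008, 0.872, 0.49, 0.52], [0.0, 0.0, 0.0, 1.0]] 49.520159625185805 -0.08489666707948434
side [[0.964, -0.137, 0.227, 0.713], [0.264, 0.417, -0.87, -1.099], [0.025, 0.898, 0.438, 0.48], [0.0, 0.0, 0.0, 1.0]] 44.144880546018136 -0.03239812397644089
```

View pics/scene.png

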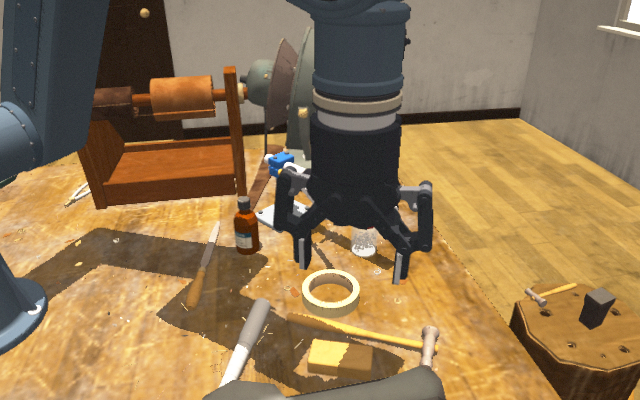

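View pics/side.png

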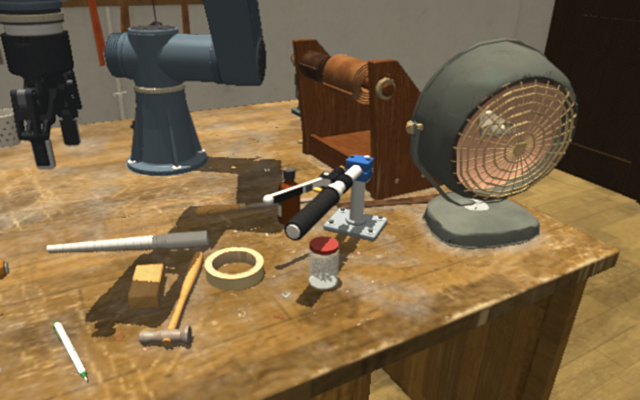

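The side view shows the blue clamp at (360,168), the grip end at (293,231), and the lever from about (345,172) to its ball end at (267,199). The bottle stands behind the lever at (289,195), the jar is at (323,262) and the tape at (235,267). In the scene view the gripper hides the lever.

```bash
python3 - <<'E'
from h import *
P=np.load('side.npy')
im=cv2.imread('pics/side.png').astype(int)
for n,(u,v) in dict(ball=(268,199),lev1=(285,193),lev2=(300,189),lev3=(315,185),grip_end=(293,231),grip_m=(315,208),bar=(352,178),clamp=(360,160),foot=(345,222),jarlid=(323,243),bottlecap=(289,173),bottle=(291,212),tape=(235,252)).items(): print(n,P[v,u].round(4))
def sel(m,n):
    Q=P[m&np.isfinite(P[...,0])]; print(n,len(Q),np.median(Q,0).round(4),np.percentile(Q,3,0).round(3),np.percentile(Q,97,0).round(3)); return Q
b,g,r=im[...,0],im[...,1],im[...,2]
V,U=np.mgrid[0:400,0:640]
sel((b>r+60)&(U>330)&(U<390)&(V<200)&(V>140),'clamp')
sel((r>g+70)&(U>300)&(U<345)&(V>230)&(V<260),'lid')
x,y,z=P[...,0],P[...,1],P[...,2]
W=(U>250)&(U<400)&(V>140)&(V<245)
# bar: black grip points
Q=sel(W&(abs(z-.135)<.02)&(r<60)&(U<345)&(V>185),'grip')
sel(W&(abs(z-.012)<.004)&(U>320),'foot top')
Q=sel(W&(abs(z-.134)<.012)&(r>110)&(U<332)&(V<205),'lever')
c=Q.mean(0); print(c,np.linalg.svd(Q[:,:2]-c[:2],full_matrices=0)[2])
sel((abs(z-.025)<.004)&(U>200)&(U<270)&(V>240)&(V<295),'tape')
# bar points: top ridge
Q=P[W&(z>.138)&(z<.15)&(U<350)&(V>180)]; print(len(Q),Q.mean(0))
big=cv2.resize(im[130:300,200:400].astype(np.uint8),(800,680),interpolation=2)[:600]; cv2.imwrite('pics/side_crop.png',big)
E
```

```text
ball [ 0.447  -0.4108  0.1336]
lev1 [ 0.4665 -0.3817  0.1346]
lev2 [ 0.4845 -0.3542  0.1329]
lev3 [ 0.5013 -0.318   0.1278]
grip_end [ 0.5182 -0.4974  0.1311]
grip_m [ 0.5346 -0.4376  0.1431]
bar [ 0.5599 -0.2765  0.1327]
clamp [ 0.5626 -0.2182  0.1473]
foot [ 0.5403 -0.2207  0.0104]
jarlid [ 0.5455 -0.4229  0.0742]
bottlecap [ 0.4262 -0.2392  0.1107]
bottle [ 0.4336 -0.2492  0.0303]
tape [ 0.382  -0.4106  0.0199]
clamp 186 [ 0.5627 -0.2198  0.1474] [ 0.539 -0.231  0.126] [ 0.582 -0.197  0.149]
lid 167 [ 0.5566 -0.4271  0.0752] [ 0.542 -0.447 -0.   ] [ 0.568 -0.29   0.076]
grip 1031 [ 0.5327 -0.4165  0.1359] [ 0.459 -0.496  0.123] [ 0.551 -0.349  0.145]
foot top 1028 [ 0.5698 -0.2181  0.011 ] [ 0.439 -0.258  0.009] [0.615 0.078 0.015]
lever 421 [ 0.4969 -0.3416  0.1347] [ 0.441 -0.412  0.123] [ 0.522 -0.295  0.142]
[ 0.48684335 -0.34807705  0.13325591] [[-0.53658218 -0.84384807]
 [ 0.84384807 -0.53658218]]
tape 671 [ 0.3983 -0.4542  0.0231] [ 0.35  -0.493  0.021] [ 0.441 -0.402  0.025]
816 [ 0.53090626 -0.42287766  0.14250808]
```

View pics/side_crop.png

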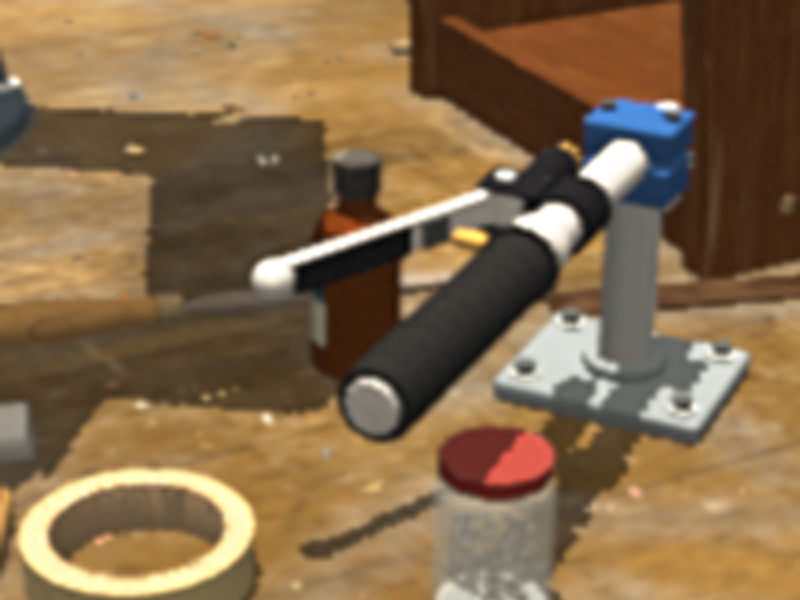

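The stand yaw is about -0.166 rad and the lever at rest is about -0.566 rad in world. The press point is near (0.460, -0.381, 0.13). I'll shut the fingers, move over to the lever's outer side, and turn the tool x axis to the push direction (about -22° world).

Call:
drive_tool(
  plan=[
    [0.028, -0.013, 0, 0, 0, 0, -1],
    [0.028, -0.013, 0, 0, 0, 0, -1],
    [0.028, -0.013, 0, 0, 0, 0, -1],
    [0.028, -0.013, 0, 0, 0, 0, -1],
    [0.028, -0.013, 0, 0, 0, 0, -1],
    [0.028, -0.013, 0, 0, 0, 0, -1],
    [0.028, -0.013, 0, 0, 0, 0, -1],
    [0.028, -0.013, 0, 0, 0, 0, -1],
    [0.028, -0.013, 0, 0, 0, 0, -1],
    [0, 0, 0, 0, 0, 0, -1],
  ],
  newtons=30,
)

```text
t: 1.1
tcp_pos: [0.4127, -0.3876, 0.2449]
tool_rot: [0.984, 0.176, 0.0, -0.001]
force: [-0.0, -0.8, 0.5]
finger_gap: 0.001
gripper_force: 0.0
```

Call:
drive_tool(
  plan=[
    [0, 0, 0, 0, 0, 8.4, -1],
    [0, 0, 0, 0, 0, 8.4, -1],
    [0, 0, 0, 0, 0, 8.4, -1],
    [0, 0, 0, 0, 0, 8.4, -1],
    [0, 0, 0, 0, 0, 8.4, -1],
    [0, 0, 0, 0, 0, 0, -1],
    [0, 0, 0, 0, 0, 0, -1],
  ],
)

```text
t: 1.8
tcp_pos: [0.4104, -0.3911, 0.2451]
tool_rot: [0.982, -0.189, -0.0, -0.0]
force: [-0.2, -0.4, 0.5]
finger_gap: 0.0
gripper_force: 0.0
```

```bash
python3 - <<'E'
from h import *
for n in('wrist','scene'):
    d,T=snap(n); cv2.imwrite(f'pics/{n}2.png',d['image'][...,::-1]); np.save(n+'2',cloud(d,T))
P=np.load('wrist2.npy')
im=cv2.imread('pics/wrist2.png').astype(int);r=im[...,2]
z=P[...,2]
for lo,hi,n in((.12,.142,'lev'),(.1425,.152,'bar')):
    m=(z>lo)&(z<hi); V,U=np.nonzero(m); Q=P[m]; print(n,len(Q),Q.min(0).round(3),Q.max(0).round(3),U.min(),U.max(),V.min(),V.max())
E
```

```text
lev 13461 [ 0.435 -0.498  0.12 ] [ 0.579 -0.165  0.142] 0 398 5 167
bar 8306 [ 0.504 -0.496  0.143] [ 0.582 -0.191  0.152] 2 396 10 149
```

View pics/wrist2.png

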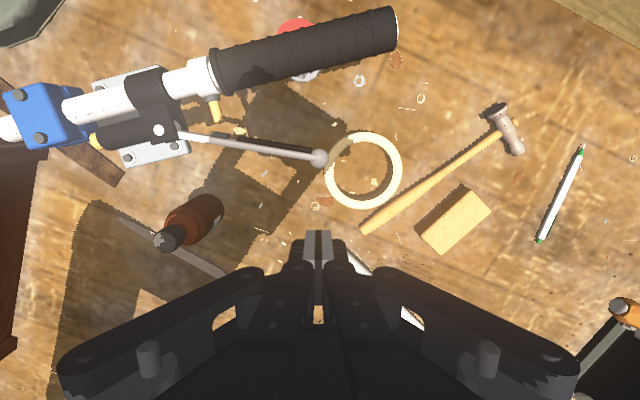

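The wrist view shows the lever clearly, with its pivot screw at (159,130), its ball end at (319,158) and the stop screw at (214,110). The bottle at (195,220) and the tape at (363,170) are clear of the approach.

```bash
python3 - <<'E'
from h import *
P=np.load('wrist2.npy')
for n,(u,v) in dict(pivot=(159,130),ball=(319,157),l1=(200,137),l2=(240,144),l3=(275,150),l4=(295,154),bar=(190,80),gripend=(390,30),screw=(214,112),bcap=(168,239),finger=(318,245)).items(): print(n,np.nanmedian(P[v-1:v+2,u-1:u+2].reshape(-1,3),0).round(4))
s=np.array([159,130]);
p=np.nanmedian(P[128:133,157:162].reshape(-1,3),0)[:2]; b=np.nanmedian(P[155:160,317:322].reshape(-1,3),0)[:2]
d=(b-p)/np.linalg.norm(b-p); print('len',np.linalg.norm(b-p),d); n=np.array([-d[1],d[0]]) 
print('push dir',n,'press',p+.1*d-.005*n)
R=manip.sense(); pos=np.array(R['tcp_pos'])
from scipy.spatial.transform import Rotation as Ro
M=Ro.from_quat(R['tool_rot']).as_matrix(); print(M.round(3))
tgt=np.r_[p+.1*d-.005*n-.030*M[:2,0],.130]; print(tgt,(M.T@(tgt-pos)).round(4))
E
```

```text
pivot [ 0.5126 -0.2961  0.1435]
ball [ 0.4442 -0.4067  0.137 ]
l1 [ 0.4962 -0.3211  0.1366]
l2 [ 0.4786 -0.3495  0.1367]
l3 [ 0.4632 -0.3746  0.1364]
l4 [ 0.4539 -0.3888  0.1366]
bar [ 0.5365 -0.3367  0.1426]
gripend [ 0.5117 -0.4895  0.1439]
screw [ 0.5102 -0.3398  0.132 ]
bcap [ 0.4218 -0.2354  0.1147]
finger [ 0.4197 -0.3959  0.2532]
len 0.130059613794039 [-0.52606099 -0.85044684]
push dir [ 0.85044684 -0.52606099] press [ 0.4557146  -0.37851116]
[[ 0.928 -0.372 -0.   ]
 [-0.372 -0.928  0.   ]
 [-0.    -0.    -1.   ]]
[ 0.42787217 -0.36733982  0.13      ] [ 0.0072 -0.0284  0.1152]
```

Call:
drive_tool(
  plan=[
    [0.003, -0.014, 0, 0, 0, 0, -1],
    [0.003, -0.014, 0, 0, 0, 0, -1],
    [0, 0, 0.03, 0, 0, 0, -1],
    [0, 0, 0.03, 0, 0, 0, -1],
    [0, 0, 0.03, 0, 0, 0, -1],
    [0, 0, 0.027, 0, 0, 0, -1],
    [0, 0, 0, 0, 0, 0, -1],
    [0, 0, 0, 0, 0, 0, -1],
  ],
)

```text
t: 2.7
tcp_pos: [0.4275, -0.3663, 0.1284]
tool_rot: [0.982, -0.19, -0.0, -0.0]
force: [-0.3, -0.1, 0.2]
finger_gap: 0.002
gripper_force: 0.0
```

Call:
drive_tool(
  plan=[
    [0.005, 0, 0, 0, 0, 0, -1],
    [0.005, 0, 0, 0, 0, 0, -1],
    [0, 0, 0, 0, 0, 0, -1],
    [0, 0, 0, 0, 0, 0, -1],
  ],
)

```text
t: 3.1
tcp_pos: [0.4366, -0.3713, 0.1291]
tool_rot: [0.982, -0.19, 0.001, 0.001]
force: [0.3, 0.2, 0.0]
finger_gap: -0.003
gripper_force: 0.0
```

Call:
drive_tool(
  plan=[
    [0.004, 0, 0, 0, 0, 0, -1],
    [0.004, 0, 0, 0, 0, 0, -1],
    [0.004, 0, 0, 0, 0, 0, -1],
    [0, 0, 0, 0, 0, 0, -1],
    [0, 0, 0, 0, 0, 0, -1],
  ],
)

```text
t: 3.6
tcp_pos: [0.447, -0.3752, 0.1282]
tool_rot: [0.982, -0.19, -0.0, -0.0]
force: [-1.4, 0.1, 0.8]
finger_gap: -0.001
gripper_force: 0.6
```

Call:
drive_tool(
  plan=[
    [0.004, 0, 0, 0, 0, 0, -1],
    [0.004, 0, 0, 0, 0, 0, -1],
    [0.004, 0, 0, 0, 0, 0, -1],
    [0.003, 0, 0, 0, 0, 0, -1],
    [0, 0, 0, 0, 0, 0, -1],
    [0, 0, 0, 0, 0, 0, -1],
  ],
)

```text
t: 4.2
tcp_pos: [0.4612, -0.381, 0.1282]
tool_rot: [0.982, -0.19, -0.0, -0.0]
force: [-2.1, -0.1, -0.3]
finger_gap: -0.0
gripper_force: 1.1
```

Call:
drive_tool(
  plan=[
    [0.002, 0, 0, 0, 0, 0, -1],
    [0, 0, 0, 0, 0, 0, -1],
  ],
)

```text
t: 4.4
tcp_pos: [0.463, -0.3816, 0.1282]
tool_rot: [0.982, -0.19, -0.0, -0.0]
force: [-3.5, -0.8, -0.5]
finger_gap: -0.002
gripper_force: 1.3
```

Call:
drive_tool(
  plan=[
    [0.002, 0, 0, 0, 0, 0, -1],
    [0, 0, 0, 0, 0, 0, -1],
  ],
)

```text
t: 4.6
tcp_pos: [0.465, -0.3825, 0.1282]
tool_rot: [0.982, -0.19, -0.0, -0.0]
force: [-4.4, -0.2, -0.6]
finger_gap: 0.0
gripper_force: 1.4
```

Call:
drive_tool(
  plan=[
    [0.001, 0, 0, 0, 0, 0, -1],
    [0, 0, 0, 0, 0, 0, -1],
  ],
)

```text
t: 4.8
tcp_pos: [0.4656, -0.3827, 0.1282]
tool_rot: [0.982, -0.19, -0.0, -0.0]
force: [-3.5, -0.6, -0.1]
finger_gap: -0.001
gripper_force: 1.9
```

Call:
drive_tool(
  plan=[
    [0.001, 0, 0, 0, 0, 0, -1],
    [0, 0, 0, 0, 0, 0, -1],
  ],
)

```text
t: 5.0
tcp_pos: [0.466, -0.3829, 0.1282]
tool_rot: [0.982, -0.19, -0.001, -0.0]
force: [-6.7, -0.3, 0.7]
finger_gap: -0.0
gripper_force: 2.6
```

Call:
drive_tool(
  plan=[
    [0.001, 0, 0, 0, 0, 0, -1],
    [0, 0, 0, 0, 0, 0, -1],
  ],
)

```text
t: 5.2
tcp_pos: [0.4663, -0.383, 0.1282]
tool_rot: [0.982, -0.19, -0.002, -0.001]
force: [-7.9, 0.4, 1.2]
finger_gap: -0.003
gripper_force: 3.3
```

The TCP has stopped advancing and the force is rising, so the lever is on its screw. I'll firm up the push.

Call:
drive_tool(
  plan=[
    [0.001, 0, 0, 0, 0, 0, -1],
    [0.001, 0, 0, 0, 0, 0, -1],
    [0, 0, 0, 0, 0, 0, -1],
    [0, 0, 0, 0, 0, 0, -1],
    [0, 0, 0, 0, 0, 0, -1],
    [0, 0, 0, 0, 0, 0, -1],
  ],
)

```text
t: 5.8
tcp_pos: [0.4668, -0.3832, 0.1281]
tool_rot: [0.982, -0.19, -0.003, -0.001]
force: [-10.1, 0.8, 3.8]
finger_gap: 0.001
gripper_force: 4.9
```

Call:
drive_tool(
  plan=[
    [0.001, 0, 0, 0, 0, 0, -1],
    [0, 0, 0, 0, 0, 0, -1],
    [0, 0, 0, 0, 0, 0, -1],
    [0, 0, 0, 0, 0, 0, -1],
  ],
)

```text
t: 6.2
tcp_pos: [0.467, -0.3832, 0.1281]
tool_rot: [0.982, -0.19, -0.004, -0.001]
force: [-11.2, 0.2, 4.8]
finger_gap: -0.003
gripper_force: 5.7
```

```bash
python3 - <<'E'
from h import *
d,T=snap('side'); cv2.imwrite('pics/side3.png',cv2.resize(d['image'][110:260,180:390,::-1],(798,570),interpolation=2))
print(manip.sense()['force'])
E
```

```text
[-12.23789245   0.58875487   3.91491733]
```

View pics/side3.png

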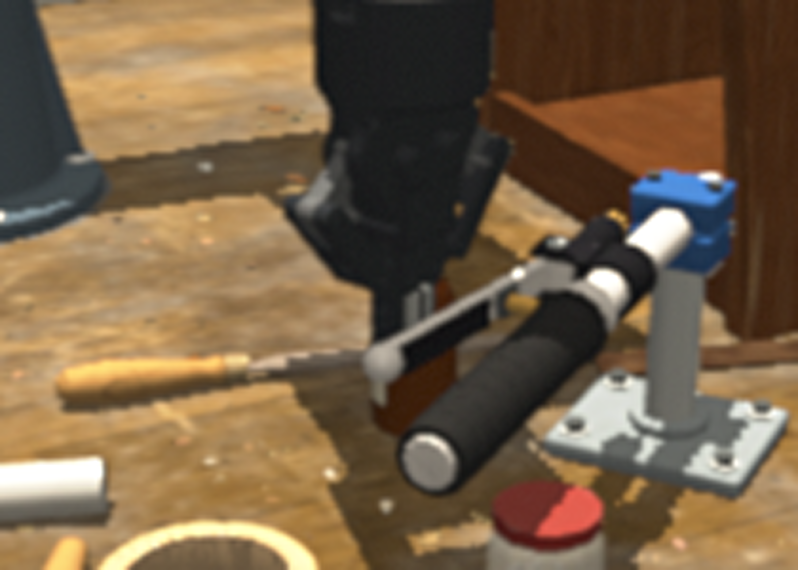

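The lever is in against the stop, well short of the grip, with the fingers on its outer side behind the ball at (382,362). Next I back off fully and press again.

Call:
drive_tool(
  plan=[
    [-0.008, 0, 0, 0, 0, 0, -1],
    [-0.01, 0, 0, 0, 0, 0, -1],
    [-0.01, 0, 0, 0, 0, 0, -1],
    [-0.01, 0, 0, 0, 0, 0, -1],
    [0, 0, 0, 0, 0, 0, -1],
    [0, 0, 0, 0, 0, 0, -1],
    [0, 0, 0, 0, 0, 0, -1],
    [0, 0, 0, 0, 0, 0, -1],
    [0, 0, 0, 0, 0, 0, -1],
  ],
)

```text
t: 7.15
tcp_pos: [0.4356, -0.3707, 0.1283]
tool_rot: [0.982, -0.19, 0.0, 0.0]
force: [-0.9, -0.1, -0.4]
finger_gap: -0.0
gripper_force: 0.0
```

```bash
python3 - <<'E'
from h import *
d,T=snap('side'); cv2.imwrite('pics/side4.png',cv2.resize(d['image'][110:260,180:390,::-1],(798,570),interpolation=2))
E
```

```text
(no output)
```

View pics/side4.png

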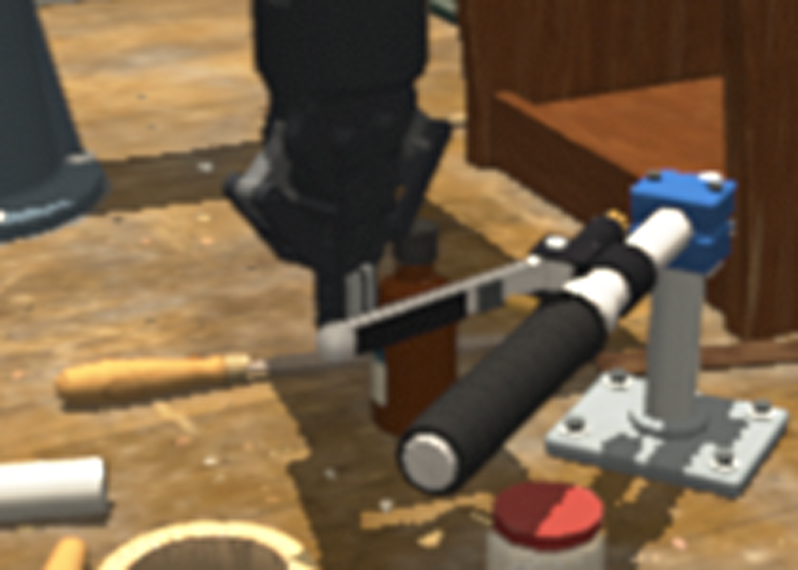

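The lever is fully out again, with its ball at (335,340), the same place as at the start. Now the second press.

Call:
drive_tool(
  plan=[
    [0.006, 0, 0, 0, 0, 0, -1],
    [0.006, 0, 0, 0, 0, 0, -1],
    [0.005, 0, 0, 0, 0, 0, -1],
    [0.005, 0, 0, 0, 0, 0, -1],
    [0.005, 0, 0, 0, 0, 0, -1],
    [0.003, 0, 0, 0, 0, 0, -1],
    [0.002, 0, 0, 0, 0, 0, -1],
    [0.002, 0, 0, 0, 0, 0, -1],
    [0.001, 0, 0, 0, 0, 0, -1],
    [0, 0, 0, 0, 0, 0, -1],
  ],
)

```text
t: 8.2
tcp_pos: [0.4661, -0.3832, 0.1281]
tool_rot: [0.982, -0.19, -0.002, -0.0]
force: [-7.9, -1.7, 1.8]
finger_gap: 0.001
gripper_force: 3.0
```

Call:
drive_tool(
  plan=[
    [0.001, 0, 0, 0, 0, 0, -1],
    [0.001, 0, 0, 0, 0, 0, -1],
    [0.001, 0, 0, 0, 0, 0, -1],
    [0, 0, 0, 0, 0, 0, -1],
    [0, 0, 0, 0, 0, 0, -1],
    [0, 0, 0, 0, 0, 0, -1],
    [0, 0, 0, 0, 0, 0, -1],
    [0, 0, 0, 0, 0, 0, -1],
  ],
)

```text
t: 9.0
tcp_pos: [0.4669, -0.3835, 0.128]
tool_rot: [0.982, -0.19, -0.004, -0.001]
force: [-12.0, -0.4, 4.2]
finger_gap: -0.0
gripper_force: 5.3
```

Call:
drive_tool(
  plan=[
    [0, 0, 0, 0, 0, 0, -1],
    [0, 0, 0, 0, 0, 0, -1],
    [0, 0, 0, 0, 0, 0, -1],
    [0, 0, 0, 0, 0, 0, -1],
    [0, 0, 0, 0, 0, 0, -1],
  ],
)

```text
t: 9.5
tcp_pos: [0.4669, -0.3835, 0.1281]
tool_rot: [0.982, -0.19, -0.004, -0.001]
force: [-11.5, -1.2, 3.9]
finger_gap: -0.005
gripper_force: 5.3
```

```bash
python3 -c "
from station import manip
print(manip.sense()['force'],manip.sense()['tcp_pos']); print(manip.sign_off())"
```

```text
[-11.51308568  -1.23049594   3.89344482] [ 0.46687166 -0.38348366  0.12806478]
the job is handed in; nothing more can be done
None
```

I pressed the brake lever to its stop, let it spring fully out, pressed it in again and handed the job in at about 9.5 s, holding a steady push of about 12 N; sign-off gave no verdict.

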